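Fetch the blue specimen carrier from its deep well

ROBOT

A 7-joint arm with a two-finger parallel gripper is mounted at the origin on the work surface. World frame = base frame: x ahead of the robot, y to its left, z up, the work surface at z = 0. Lengths are in m, angles in rad, forces in N, time in s.
With the tool pointing down it reaches from about 0.425 to 0.875 m from the base axis. Payload 4.7 kg.
Tool frame: the origin (TCP) lies midway between the tips of the shut fingers; the grasp point (between the pads) lies 19 mm behind it; z points along the fingers, x is the direction in which the jaws open and shut, and the axes are right-handed (so a half turn about z gives the same grasp; the last joint's range is limited). The gripper opens to 87 mm and grips with 3 to 60 N. Pads are 19 mm wide; open, the fingers measure 117 mm over their backs; the gripper's body (75 mm by 190 mm) begins 51 mm behind the grasp point.
Start: joints at [-1.291, 0.321, -0.07, 1.45, 0.023, 1.371, -0.057], TCP at [0.171, 0.627, 0.223] pointing down, gripper open.
Joint ranges: [-2.86, 2.86], [-0.3, 2.09], [-1.38, 1.24], [0.06, 2.45], [-1.56, 4.7], [0.09, 2.05], [-2.69, 2.69]. Speed limits (rad/s): [2.57, 2.57, 3.14, 3.14, 3.14, 3.14, 3.14].

INTERFACE

Orientations are given as a rotation vector (axis times angle).
In Python, from bench import get_state, eyes, ticket gives the robot as it stands.
- The arm moves only by the tool carry_out, never from a script. Its argument "motion" is a list of rows, each a list of 2 entries, a list of its own where there are three numbers: the shift along the world's x, y, z in m, then the turn about the world's z in rad. A call has 1 to 20 rows; each row is the pose to reach, as a shift and turn from the pose commanded when the call began; what a row does not reach only later rows make up. A row lasts 1/10 s, in which the tool goes at most 50 mm and 8.59 degrees, less where a joint would pass 70% of its speed; a pose out of reach is approached as far as the arm can. A call with a gripper value outside its range is refused whole. "grip" is the gripper command: -1 is fully open, 1 is shut, values between are in proportion, set as the call begins (left out, the last holds). The fingers move at their own pace and stop on an object; "squeeze" is the grip in N (left out, the last holds). Time passes only in rows, so rows that repeat a pose let the fingers close. It gives the time, the measured TCP pose, the force and the opening at its end, in the units of the state.
- get_state(): the state, without advancing time (a new reading comes with each control period).
- eyes.get_image(name): name is "scene" or "top" or "wrist"; returns a dict with "pixels" (420x560x3 uint8, blue, green, red), "mtx" (3x3 intrinsics, pixels), "extrinsics" (4x4, takes a point from camera to world coordinates). Camera axes: x right, y down, z forward; pixel columns grow to the right and rows downward; lengths in m; the calibration is good to about 2 mm. A picture is of the moment at which its call begins. There is no depth.
- ticket.close_job(): hands the job in, once; it reports no verdict.
The state is a dict: "time": time; "joint_positions": joint angles; "qd": joint speeds; "joint_torque": joint torques, N m; "position": TCP position; "tool_rot": TCP orientation; "ft_force": force on the tool from outside, world axes, zero at the start; "torque": the same for the moment, N m; "grip_width": opening from 0.0 (shut) to 1.0 (fully open).
Only numpy, scipy, OpenCV 4.12 (cv2) and the standard library are available. Lean on these libraries where they do the work, as an engineer would, in place of code of your own. Each camera call takes 0.05 s, during which the arm holds its last target. There are 200 camera calls.

TASK

Take the yellow-handled hook rod from its stand, reach down into the well with the hook and lift the blue specimen carrier out by its wire handle, not with your fingers. Set it down upright near the middle of the round black loading plate while it is still on the hook, then unhook and hang the rod back in its stand the way it was. Leave the orange carrier where it hangs.

Things in the scene. Friction and masses are not known exactly. Their poses are not given: they have to be found in the camera images.
- hook_rod: Loose J-hook rod, 140 g, upright in its stand. Origin: middle of the hook's saddle (6 mm wire's centre line); z up. Yellow handle: level bar 120 long (x) x 14 (y) x 16 mm high, centre 128 mm above the origin; grip its middle from above, closing along y. Stem at x=-14; upturned tip at x=+14, top 16 mm above origin; hook opens to +x. Lifts straight up out of the stand; starts 17 mm above table.
- blue_carrier: Loose blue tray, 120 g, 46 (x) x 42 (y) x 20 mm high, flanges to 60 in y. Origin: centre of underside, z up. Its 5 mm wire handle arches over x=0 from y=-20 to +20; level top 18 mm long, underside 60 and top 65 mm above origin; open below down to 20. Hangs in a well 120 (x) x 68 (y), within 5 mm of its middle: 50 mm free each side of the handle. Starts 8 mm above table; lifts straight out.
- orange_carrier: Same as the blue one but orange, hanging in another well; leave it. Origin and axes as the blue one. The wells are three in a row along y, 74 mm apart, in a cream block standing on the table, rim 130 mm above the table (handle tops 57 mm below it), end walls 8 mm thick. The third well has a flat grey cover rising 6 mm above the rim. Which well holds what varies.
- plate: Round black loading plate with a thin white ring, 140 mm across, fixed on the table. Origin: centre of underside; flat top 8 mm above it. Plate and rod stand may swap sides. Stand: two posts under the handle bar, 44 mm either side of its middle, each with a fork 42 mm wide at the mouth, prongs 21 mm above the bar's centre; lower the rod to its first position and heading and it seats.
There are look-alikes about, which are no part of the job. What is meant by the hook_rod is not brown or turquoise, and is the smaller of those in its own colour.

How it is judged:
By the outcome, as a careful person would: the job done as asked, in the order asked, and still so for the second after the job is handed in, with the robot touching nothing.
It also fails if it takes over 72 s, if anything falls off the work surface, if the arm or the gripper's body presses on something with over 40 N, if the wrist force passes 120 N, or if a joint passes its speed limit or range.

## Working session

There is one attempt and no reset: what is moved stays moved. The work goes in short steps, Python scripts to look and compute and a tool call to move; the robot and the scene stay as the last step left them, time stands still between calls to the robot, and variables do not carry over. Pictures are saved under pics/ and viewed, about 8 in all and at most 12, crops included, and the job is handed in when it is done.

Besides the shell and the picture viewer there is one more tool, called after "Request:" as name(argument=value, ...), one argument or row to a line, values as JSON. carry_out: Moves the arm, as the interface text tells. Its arguments: {"type":"object","properties":{"motion":{"type":"array","items":{"type":"array"}},"grip":{"type":"number"},"squeeze":{"type":"number"}},"required":["motion"]}

```bash
mkdir -p pics; cat > h.py <<'E'
import numpy as np, cv2
from bench import get_state, eyes, ticket
def grab(n):
    d=eyes.get_image(n); return np.array(d["pixels"]),np.array(d["mtx"]),np.array(d["extrinsics"])
def ray(uv,K,T,z):
    d=T[:3,:3]@np.linalg.solve(K,[uv[0],uv[1],1.]); o=T[:3,3]
    return o+d*(z-o[2])/d[2]
def proj(p,K,T):
    c=T[:3,:3].T@(np.array(p)-T[:3,3]); q=K@c; return q[:2]/q[2]
E
python3 - <<'E'
from h import *
for n in("top","scene"):
    im,K,T=grab(n); cv2.imwrite(f"pics/{n}0.png",im); np.savez(f"pics/{n}0.npz",im=im,K=K,T=T); print(n,K.round(1).tolist(),T.round(3).tolist())
s=get_state(); print(s)
E
```

```text
top [[498.8, 0.0, 275.2], [0.0, 498.8, 209.1], [0.0, 0.0, 1.0]] [[-0.014, -0.995, 0.103, 0.355], [-1.0, 0.015, 0.014, -0.056], [-0.015, -0.103, -0.995, 1.25], [0.0, 0.0, 0.0, 1.0]]
scene [[402.5, 0.0, 280.9], [0.0, 402.5, 206.5], [0.0, 0.0, 1.0]] [[-0.861, 0.428, -0.274, 0.763], [0.509, 0.734, -0.451, 0.443], [0.008, -0.527, -0.85, 0.954], [0.0, 0.0, 0.0, 1.0]]
{'time': 0.1, 'joint_positions': array([-1.29089421,  0.32174191, -0.07010387,  1.45155342,  0.02257195,
        1.37076755, -0.05689876]), 'qd': array([ 1.14345746e-04, -1.41494365e-03, -9.15329534e-04, -3.61151488e-03,
       -2.72401544e-05, -1.33128489e-04, -3.81316816e-04]), 'joint_torque': array([ 2.63624552e-04, -4.92568803e+01, -4.05470403e-01, -3.13403070e+01,
       -6.41259528e-02,  3.94364214e-02,  6.60993760e-05]), 'position': array([0.17064159, 0.62669833, 0.22157532]), 'tool_rot': array([ 2.49532696e+00,  1.90689171e+00, -2.04367125e-03]), 'ft_force': array([ 0.51037203, -0.23806466, -0.94155141]), 'torque': array([ 0.05063134, -0.0356931 , -0.00640005]), 'grip_width': 1.0021873434197053}
```

View pics/top0.png

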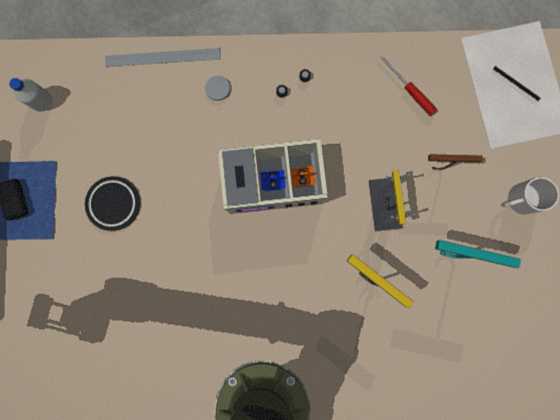

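View pics/scene0.png

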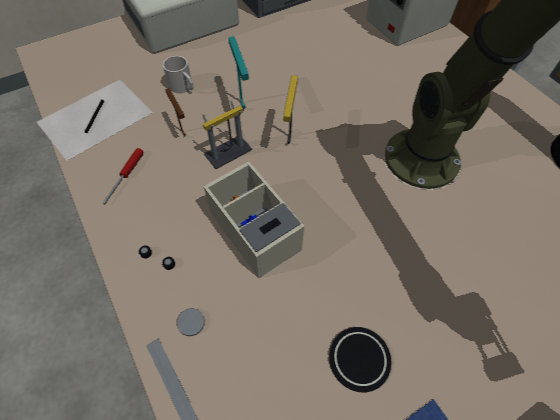

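The yellow bar seated in the grey stand is at top px (400,197). A longer yellow look-alike is at (380,281). The blue carrier is in the middle well at (272,181), orange at (303,177), the grey cover at (238,177), and the plate at (112,203).

```bash
python3 - <<'E'
from h import *
D={n:np.load(f"pics/{n}0.npz") for n in("top","scene")}
def blobs(n,lo,hi,amin=60):
    hsv=cv2.cvtColor(D[n]["im"],cv2.COLOR_BGR2HSV); m=cv2.inRange(hsv,lo,hi)
    c,_=cv2.findContours(m,cv2.RETR_EXTERNAL,cv2.CHAIN_APPROX_NONE)
    return [x for x in c if cv2.contourArea(x)>amin]
P=lambda n:(D[n]["K"],D[n]["T"])
for name,lo,hi in(("yellow",(22,120,90),(34,255,255)),("turq",(80,120,60),(95,255,255)),("blue",(110,150,50),(128,255,255)),("orange",(5,180,100),(16,255,255))):
  for n in D:
    for c in blobs(n,lo,hi):
        r=cv2.minAreaRect(c); b=cv2.boxPoints(r); o=np.argsort([np.hypot(*(b[0]-b[k])) for k in(1,2,3)])
        # end midpoints of long axis
        e=[b[i]-b[(i+1)%4] for i in range(4)]; L=[np.hypot(*x) for x in e]
        k=0 if L[0]<L[1] else 1
        p,q=(b[k]+b[(k+1)%4])/2,(b[(k+2)%4]+b[(k+3)%4])/2
        for z in(0.153,):
            A,B=ray(p,*P(n),z),ray(q,*P(n),z)
        print(name,n,np.round(r[0],1),np.round(r[1],1),"z.153:",A[:2].round(4),B[:2].round(4),"len",np.hypot(*(A-B)[:2]).round(4),"hd",np.degrees(np.arctan2(*(B-A)[1::-1])).round(1))
# plate ring
im=D["top"]["im"]; m=np.zeros(im.shape[:2],np.uint8); m[165:245,70:155]=1
bl=((im.max(2)<60)&(m>0)).astype(np.uint8)
c=max(cv2.findContours(bl,cv2.RETR_EXTERNAL,cv2.CHAIN_APPROX_NONE)[0],key=cv2.contourArea)
el=cv2.fitEllipse(cv2.convexHull(c)); print("plate",el,ray(el[0],*P("top"),0.004))
a=im[125:225,205:345]; cv2.imwrite("pics/a.png",np.hstack([cv2.resize(a,None,fx=4,fy=4,interpolation=2)[:, :400*560//560],])) 
b=D["scene"]["im"][90:175,160:270]
A=cv2.resize(a,(560,400),interpolation=2); cv2.imwrite("pics/a.png",A)
cv2.imwrite("pics/b.png",cv2.resize(b,None,fx=6,fy=6,interpolation=2))
E
```

```text
yellow top [379.9 281. ] [77.9  9. ] z.153: [ 0.3616 -0.2013] [ 0.257  -0.3308] len 0.1665 hd -128.9
yellow top [398.6 197.3] [53.6  7.2] z.153: [ 0.5513 -0.3089] [ 0.4328 -0.3195] len 0.119 hd -174.9
yellow scene [222.9 117.3] [ 6.7 42.5] z.153: [ 0.4341 -0.3125] [ 0.5543 -0.3009] len 0.1207 hd 5.5
yellow scene [290.6  95.8] [ 7.1 42.2] z.153: [ 0.238  -0.3528] [ 0.3445 -0.2226] len 0.1682 hd 50.7
turq top [477.3 255.5] [85.1 13.5] z.153: [ 0.3831 -0.391 ] [ 0.3395 -0.5682] len 0.1825 hd -103.8
turq scene [238.3  57.9] [45.6  6.5] z.153: [ 0.3194 -0.609 ] [ 0.37   -0.4084] len 0.2068 hd 75.8
blue top [272.3 180.1] [18.9 23.4] z.153: [ 0.5366 -0.0617] [ 0.5327 -0.0097] len 0.0522 hd 94.3
orange top [295.5 177. ] [18.  9.] z.153: [ 0.5611 -0.0877] [ 0.5206 -0.087 ] len 0.0405 hd 179.0
orange top [307.3 175.8] [17.7 13.3] z.153: [ 0.5625 -0.1093] [ 0.5237 -0.1181] len 0.0398 hd -167.3
plate ((112.25334167480469, 203.1639862060547), (53.16671371459961, 54.976356506347656), 60.76987075805664) [0.50661089 0.37260504 0.004     ]
```

View pics/a.png

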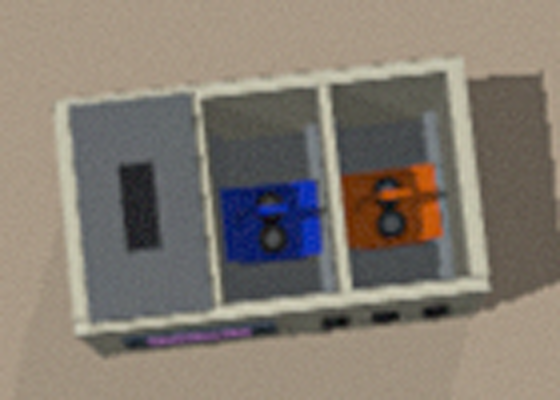

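View pics/b.png

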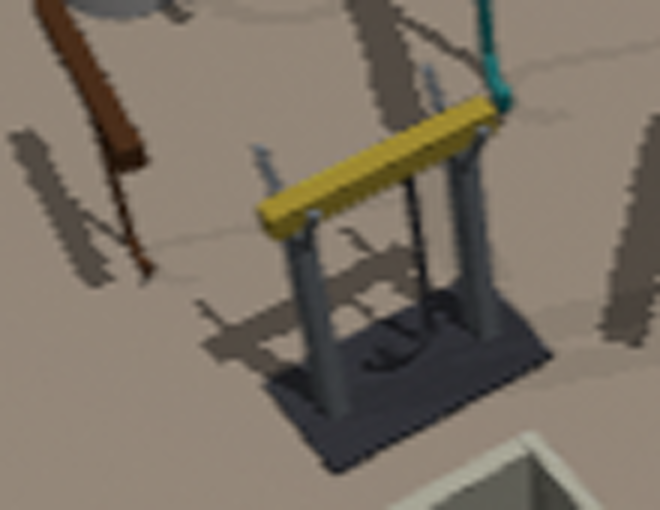

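The scene crop shows the bar seated on two posts. The stem sits toward the robot end and the tip toward +x, so the hook opens to world +x at a heading of about 5°. The block heading is also about 5°, with the blue carrier in the middle well.

Request:
carry_out(
  motion=[
    [[0.33, -0.4, 0.1], 0.357],
    [[0.33, -0.4, 0.1], 0.357],
    [[0.33, -0.4, 0.1], 0.357],
    [[0.33, -0.4, 0.1], 0.357],
    [[0.33, -0.4, 0.1], 0.357],
    [[0.33, -0.4, 0.1], 0.357],
    [[0.33, -0.4, 0.1], 0.357],
    [[0.33, -0.4, 0.1], 0.357],
    [[0.33, -0.4, 0.1], 0.357],
    [[0.33, -0.4, 0.1], 0.357],
    [[0.33, -0.4, 0.1], 0.357],
    [[0.322, -0.94, 0.1], 0.357],
    [[0.322, -0.94, 0.1], 0.357],
    [[0.322, -0.94, 0.1], 0.357],
    [[0.322, -0.94, 0.1], 0.357],
    [[0.322, -0.94, 0.1], 0.357],
    [[0.322, -0.94, 0.1], 0.357],
    [[0.322, -0.94, 0.1], 0.357],
    [[0.322, -0.94, 0.1], 0.357],
    [[0.322, -0.94, 0.1], 0.357],
  ],
  grip=-1,
)

```text
time: 2.1
position: [0.4935, -0.2246, 0.3225]
tool_rot: [-2.117, -2.321, -0.001]
ft_force: [0.8, 0.2, 0.1]
grip_width: 1.002
```

Request:
carry_out(
  motion=[
    [[0, -0.045, 0], 0],
    [[0, -0.087, 0], 0],
    [[0, -0.087, -0.02], 0],
    [[0, -0.087, -0.02], 0],
    [[0, -0.087, -0.02], 0],
  ],
)

```text
time: 2.6
position: [0.4942, -0.3086, 0.3021]
tool_rot: [-2.115, -2.32, -0.0]
ft_force: [0.4, 0.4, -0.3]
grip_width: 0.999
```

```bash
python3 - <<'E'
from h import *
from scipy.spatial.transform import Rotation as R
s=get_state(); print(s["position"].round(4),np.degrees(np.arctan2(*R.from_rotvec(s["tool_rot"]).as_matrix()[1::-1,0])))
im,K,T=grab("wrist"); cv2.imwrite("pics/w1.png",im)
print(T.round(3).tolist())
m=cv2.inRange(cv2.cvtColor(im,cv2.COLOR_BGR2HSV),(22,120,60),(34,255,255))
for c in cv2.findContours(m,cv2.RETR_EXTERNAL,cv2.CHAIN_APPROX_NONE)[0]:
    if cv2.contourArea(c)<300: continue
    b=cv2.boxPoints(cv2.minAreaRect(c)); print(b.round().tolist())
    for z in(.153,.137):
        w=np.array([ray(p,K,T,z)[:2] for p in b]); e=[w[1]-w[0],w[2]-w[1]]; l=max(e,key=lambda v:np.hypot(*v)); print(z,w.mean(0).round(4),np.hypot(*e[0]).round(4),np.hypot(*e[1]).round(4),(np.degrees(np.arctan2(l[1],l[0]))%180).round(2))
E
```

```text
[ 0.4942 -0.3086  0.3021] 95.30138989300829
[[-0.092, 0.964, 0.251, 0.426], [0.996, 0.089, 0.026, -0.315], [0.003, 0.253, -0.968, 0.464], [0.0, 0.0, 0.0, 1.0]]
[[265.0, 123.0], [280.0, 123.0], [280.0, 251.0], [265.0, 251.0]]
0.153 [ 0.4929 -0.3149] 0.0129 0.1179 5.29
0.137 [ 0.4963 -0.3149] 0.0136 0.124 5.29
[[383.0, 0.0], [412.0, -25.0], [459.0, 31.0], [430.0, 55.0]]
0.153 [ 0.3398 -0.2084] 0.0274 0.0577 52.17
0.137 [ 0.3354 -0.2029] 0.0288 0.0606 52.17
```

View pics/w1.png

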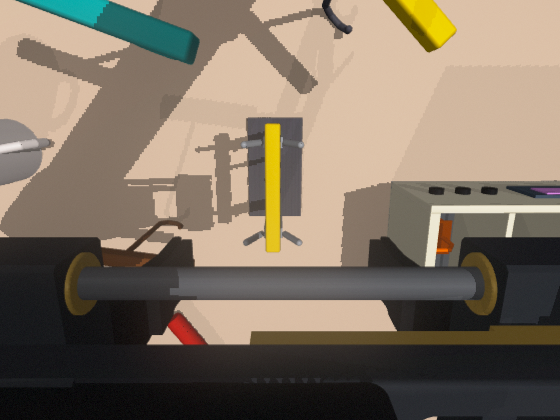

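The wrist view shows the bar vertical at px (272,187), on its stand and nearly centred between the fingers. I'll go down and grip it.

Request:
carry_out(
  motion=[
    [[-0.001, -0.006, -0.04], 0],
    [[-0.001, -0.006, -0.08], 0],
    [[-0.001, -0.006, -0.11], 0],
    [[-0.001, -0.006, -0.14], 0],
    [[-0.001, -0.006, -0.16], 0],
    [[-0.001, -0.006, -0.17], 0],
    [[-0.001, -0.006, -0.176], 0],
    [[-0.001, -0.006, -0.176], 0],
    [[-0.001, -0.006, -0.176], 0],
    [[-0.001, -0.006, -0.176], 0],
  ],
)

```text
time: 3.65
position: [0.4938, -0.3161, 0.1278]
tool_rot: [2.116, 2.319, 0.001]
ft_force: [-0.1, 0.8, 0.6]
grip_width: 0.995
```

Request:
carry_out(
  motion=[
    [[0, 0.001, -0.002], 0],
    [[0, 0.001, -0.002], 0],
    [[0, 0.001, -0.002], 0],
    [[0, 0.001, -0.002], 0],
    [[0, 0.001, -0.002], 0],
    [[0, 0.001, -0.002], 0],
    [[0, 0.001, -0.002], 0],
    [[0, 0.001, -0.002], 0],
    [[0, 0.001, -0.002], 0],
    [[0, 0.001, -0.002], 0],
    [[0, 0.001, -0.002], 0],
    [[0, 0.001, -0.002], 0],
  ],
  grip=1,
  squeeze=40,
)

```text
time: 4.85
position: [0.4931, -0.3149, 0.1246]
tool_rot: [2.118, 2.32, 0.0]
ft_force: [0.9, -0.7, -0.2]
grip_width: 0.156
```

Request:
carry_out(
  motion=[
    [[0, 0, 0.01], 0],
    [[0, 0, 0.03], 0],
    [[0, 0, 0.06], 0],
    [[0, 0, 0.1], 0],
    [[0, 0, 0.14], 0],
    [[0, 0, 0.18], 0],
    [[0, 0.05, 0.19], 0],
    [[0, 0.1, 0.19], 0],
    [[0, 0.1, 0.19], 0],
    [[0, 0.1, 0.19], 0],
    [[0, 0.1, 0.19], 0],
  ],
)

```text
time: 5.95
position: [0.4926, -0.216, 0.3149]
tool_rot: [2.119, 2.319, -0.001]
ft_force: [0.1, -0.5, -1.3]
grip_width: 0.155
```

```bash
python3 - <<'E'
from h import *
s=get_state(); print(s["position"].round(4),s["ft_force"].round(2),s["grip_width"])
D=np.load("pics/top0.npz"); K,T=D["K"],D["T"]; im=D["im"]
c=np.array([(57,103),(462,60),(488,290),(78,333)])/4+[205,125]
w=np.array([ray(p,K,T,.13)[:2] for p in c]); print("rim",w.round(4).tolist(),w.mean(0).round(4))
for a,b in((3,0),(2,1),(1,0),(2,3)): v=w[b]-w[a]; print(np.hypot(*v).round(4),np.degrees(np.arctan2(v[1],v[0])).round(2))
t=[ray(np.array(p)/4+[205,125],K,T,.028)[:2] for p in((220,190),(318,180),(325,260),(228,265))]; print("tray",np.mean(t,0).round(4))
h=ray(np.array((270,210))/4+[205,125],K,T,.073); print("handle?",h[:2].round(4))
im,K,T=grab("wrist"); np.savez("pics/w2.npz",im=im,K=K,T=T); cv2.imwrite("pics/w2.png",im)
E
```

```text
[ 0.4926 -0.216   0.3149] [ 0.14 -0.5  -1.35] 0.155451080271671
rim [[0.6084, 0.0854], [0.6294, -0.1467], [0.4966, -0.1583], [0.4758, 0.0738]] [ 0.5526 -0.0365]
0.1331 5.0
0.1333 4.99
0.2331 95.18
0.2331 95.13
tray [ 0.553  -0.0354]
handle? [ 0.554  -0.0347]
```

View pics/w2.png

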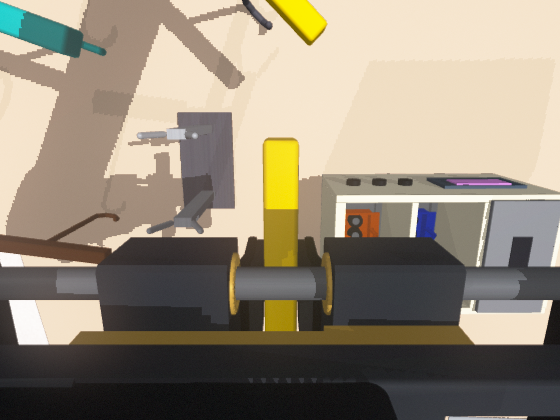

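The wrist view shows the rod held square, with the stand empty behind it. The blue carrier is in the middle well. The rim and tray measurements agree: centre (0.553,-0.036), heading 5.1°. Next I move over the well with a 29 mm offset and go down.

Request:
carry_out(
  motion=[
    [[0.01, 0.04, 0], 0],
    [[0.018, 0.085, 0], 0],
    [[0.026, 0.13, 0], 0],
    [[0.0315, 0.165, 0], 0],
    [[0.0315, 0.178, 0], 0],
    [[0.0315, 0.178, 0], 0],
    [[0.0315, 0.178, 0], 0],
    [[0.0315, 0.178, -0.03], 0],
    [[0.0315, 0.178, -0.045], 0],
    [[0.0315, 0.178, -0.045], 0],
    [[0.0315, 0.178, -0.045], 0],
  ],
)

```text
time: 7.1
position: [0.5245, -0.038, 0.2699]
tool_rot: [2.12, 2.318, -0.0]
ft_force: [-0.2, 0.2, -1.3]
grip_width: 0.155
```

```bash
python3 - <<'E'
from h import *
s=get_state(); p=s["position"]; print(p.round(4),s["ft_force"].round(2))
for n in("scene","top"):
    im,K,T=grab(n); q=proj(p-[0,0,.108],K,T); print(n,q)
    if n=="scene":
        x,y=q.astype(int); c=im[y-60:y+45,x-70:x+70].copy(); cv2.imwrite("pics/s2.png",cv2.resize(c,None,fx=5,fy=5,interpolation=2)); print(x-70,y-60)
E
```

```text
[ 0.5245 -0.038   0.2699] [-0.21  0.15 -1.34]
scene [261.59401318 190.95156683]
191 130
top [273.33097386 183.96919538]
```

View pics/s2.png

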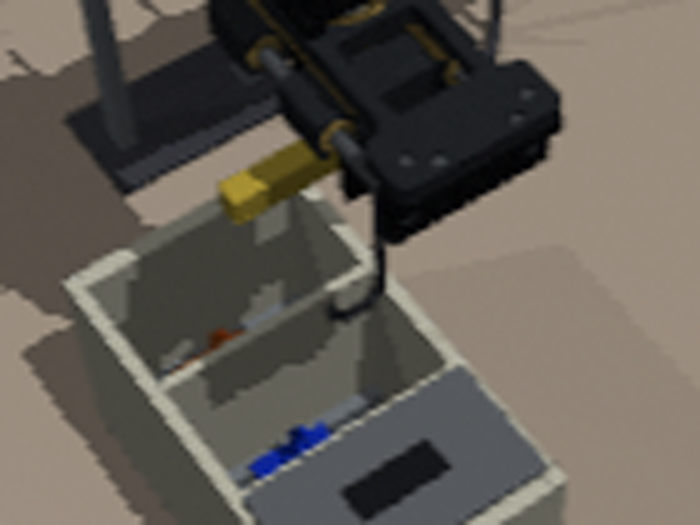

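The hook saddle appears at crop (358,312), which is full-image (263,192). The prediction was (262,191), so the pose is right. Down into the well.

Request:
carry_out(
  motion=[
    [[-0.0005, 0, -0.02], 0],
    [[-0.0005, 0, -0.04], 0],
    [[-0.0005, 0, -0.06], 0],
    [[-0.0005, 0, -0.08], 0],
    [[-0.0005, 0, -0.1], 0],
    [[-0.0005, 0, -0.112], 0],
    [[-0.0005, 0, -0.118], 0],
    [[-0.0005, 0, -0.118], 0],
    [[-0.0005, 0, -0.118], 0],
  ],
)

```text
time: 8.1
position: [0.5248, -0.0368, 0.1525]
tool_rot: [2.117, 2.32, 0.002]
ft_force: [1.2, 0.1, -0.1]
grip_width: 0.156
```

Request:
carry_out(
  motion=[
    [[0.005, 0, 0], 0],
    [[0.011, 0.0005, 0], 0],
    [[0.017, 0.001, 0], 0],
    [[0.023, 0.001, 0], 0],
    [[0.028, 0.0015, 0], 0],
    [[0.028, 0.0015, 0], 0],
    [[0.028, 0.0015, 0], 0],
  ],
)

```text
time: 8.8
position: [0.552, -0.0353, 0.1514]
tool_rot: [-2.118, -2.32, 0.001]
ft_force: [0.1, -0.6, -1.0]
grip_width: 0.156
```

```bash
python3 - <<'E'
from h import *
s=get_state(); print(s["position"].round(4),s["ft_force"].round(2),s["torque"].round(3))
im,K,T=grab("scene"); s=get_state(); print(s["ft_force"].round(2))
E
```

```text
[ 0.552  -0.0353  0.1514] [ 0.07 -0.56 -0.97] [-0.02  -0.007 -0.061]
[ 0.04 -0.12 -1.11]
```

Request:
carry_out(
  motion=[
    [[0.001, 0, 0.008], 0],
    [[0.001, 0, 0.016], 0],
    [[0.001, 0, 0.022], 0],
    [[0.001, 0, 0.028], 0],
    [[0.001, 0, 0.036], 0],
    [[0.001, 0, 0.045], 0],
    [[0.001, 0, 0.055], 0],
    [[0.001, 0, 0.055], 0],
    [[0.001, 0, 0.055], 0],
    [[0.001, 0, 0.055], 0],
  ],
)

```text
time: 9.85
position: [0.5528, -0.0352, 0.2062]
tool_rot: [-2.117, -2.32, 0.001]
ft_force: [-0.6, 0.5, -3.1]
grip_width: 0.153
```

```bash
python3 - <<'E'
from h import *
im,K,T=grab("scene"); s=get_state(); print(s["position"].round(4),s["ft_force"].round(2)); im,K,T=grab("scene"); s=get_state(); print(s["ft_force"].round(2))
E
```

```text
[ 0.5527 -0.0352  0.2061] [ 0.86 -0.85 -2.82]
[-0.15 -0.58 -2.72]
```

The load is on the hook: the force dropped to -2.8 N. I lift it clear.

Request:
carry_out(
  motion=[
    [[0, 0, 0.008], 0],
    [[0, 0, 0.02], 0],
    [[0, 0, 0.034], 0],
    [[0, 0, 0.048], 0],
    [[0, 0, 0.062], 0],
    [[0, 0, 0.076], 0],
    [[0, 0, 0.09], 0],
    [[0, 0, 0.104], 0],
    [[0, 0, 0.118], 0],
    [[0, 0, 0.13], 0],
    [[0, 0, 0.138], 0],
    [[0, 0, 0.142], 0],
    [[0, 0, 0.142], 0],
    [[0, 0, 0.142], 0],
  ],
)

```text
time: 11.35
position: [0.5529, -0.0352, 0.348]
tool_rot: [-2.117, -2.32, 0.001]
ft_force: [0.2, -0.6, -2.6]
grip_width: 0.156
```

```bash
python3 - <<'E'
from h import *
s=get_state(); p=s["position"]; print(p.round(4),s["ft_force"].round(2))
im,K,T=grab("scene"); q=proj(p-[0,0,.108],K,T).astype(int); x,y=q
cv2.imwrite("pics/s3.png",cv2.resize(im[y-70:y+80,x-100:x+100],None,fx=4,fy=4,interpolation=2))
E
```

```text
[ 0.5529 -0.0352  0.348 ] [ 0.18 -0.6  -2.63]
```

View pics/s3.png

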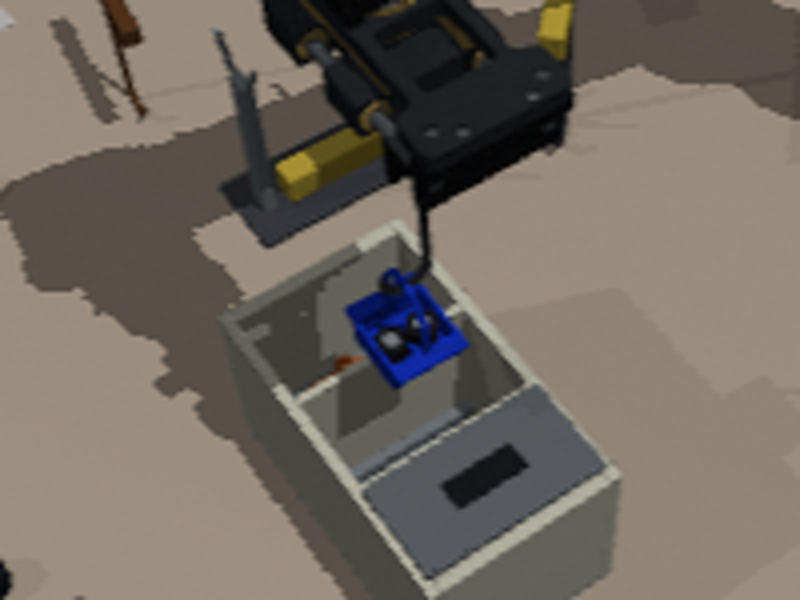

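The blue tray hangs on the hook above the well at crop (405,325). It may be tilted, so I'll compare it with an upright projection.

```bash
python3 - <<'E'
from h import *
s=get_state(); p=s["position"]; im,K,T=grab("scene"); x0,y0=(proj(p-[0,0,.108],K,T)).astype(int)-[100,70]
a=np.radians(5.2); R=np.array([[np.cos(a),-np.sin(a),0],[np.sin(a),np.cos(a),0],[0,0,1]]); o=p-[0,0,.108+.057]
f=lambda q:((proj(o+R@np.array(q),K,T)-[x0,y0])*4).round().tolist()
for z in(.020,0): print(z,[f((x,y,z)) for x,y in((.023,-.03),(.023,.03),(-.023,.03),(-.023,-.03))])
print("handle",[f(q) for q in((0,-.02,.02),(0,-.02,.05),(0,-.009,.0625),(0,.009,.0625),(0,.02,.05),(0,.02,.02))])
hsv=cv2.cvtColor(im,cv2.COLOR_BGR2HSV); m=cv2.inRange(hsv,(110,130,40),(128,255,255)); m[:y0]=0; m[y0+110:]=0; m[:,:x0+60]=0;m[:,x0+140:]=0
c=max(cv2.findContours(m,cv2.RETR_EXTERNAL,cv2.CHAIN_APPROX_NONE)[0],key=cv2.contourArea)
print(((cv2.boxPoints(cv2.minAreaRect(c))-[x0,y0])*4).round().tolist(), ((cv2.convexHull(c)[:,0]-[x0,y0])*4).tolist())
E
```

```text
0.02 [[344.0, 304.0], [402.0, 376.0], [470.0, 336.0], [411.0, 266.0]]
0 [[347.0, 323.0], [404.0, 395.0], [471.0, 355.0], [413.0, 286.0]]
handle [[387.0, 296.0], [384.0, 265.0], [393.0, 264.0], [412.0, 286.0], [424.0, 313.0], [426.0, 344.0]]
[[334.0, 309.0], [403.0, 256.0], [469.0, 344.0], [399.0, 396.0]] [[392, 268], [412, 272], [460, 332], [468, 344], [456, 352], [428, 368], [396, 384], [392, 384], [384, 376], [360, 344], [356, 336], [348, 312], [348, 304], [388, 268]]
```

It matches upright within about a pixel. Moving to the plate.

Request:
carry_out(
  motion=[
    [[-0.001, 0.006, 0], 0],
    [[-0.002, 0.018, 0], 0],
    [[-0.004, 0.036, 0], 0],
    [[-0.007, 0.06, 0], 0],
    [[-0.01, 0.088, 0], 0],
    [[-0.013, 0.118, 0], 0],
    [[-0.017, 0.148, 0], 0],
    [[-0.02, 0.178, 0], 0],
    [[-0.023, 0.208, 0], 0],
    [[-0.027, 0.238, 0], 0],
    [[-0.03, 0.268, 0], 0],
    [[-0.034, 0.298, 0], 0],
    [[-0.037, 0.326, 0], 0],
    [[-0.04, 0.352, 0], 0],
    [[-0.042, 0.374, 0], 0],
    [[-0.044, 0.39, 0], 0],
    [[-0.045, 0.401, 0], 0],
    [[-0.046, 0.406, 0], 0],
    [[-0.046, 0.408, 0], 0],
    [[-0.046, 0.408, 0], 0],
  ],
)

```text
time: 13.45
position: [0.5076, 0.3718, 0.3487]
tool_rot: [2.119, 2.319, -0.0]
ft_force: [0.5, 0.6, -2.8]
grip_width: 0.159
```

Request:
carry_out(
  motion=[
    [[0, 0, -0.008], 0],
    [[0, 0, -0.02], 0],
    [[0, 0, -0.036], 0],
    [[0, 0, -0.052], 0],
    [[0, 0, -0.068], 0],
    [[0, 0, -0.084], 0],
    [[0, 0, -0.1], 0],
    [[0, 0, -0.116], 0],
    [[0, 0, -0.13], 0],
    [[0, 0, -0.14], 0],
    [[0, 0, -0.148], 0],
    [[0, 0, -0.15], 0],
    [[0, 0, -0.15], 0],
    [[0, 0, -0.15], 0],
  ],
)

```text
time: 14.85
position: [0.5075, 0.373, 0.1993]
tool_rot: [2.118, 2.32, 0.002]
ft_force: [-0.4, -0.2, -2.9]
grip_width: 0.152
```

```bash
python3 - <<'E'
from h import *
s=get_state(); p=s["position"]; print(p.round(4),s["ft_force"].round(2))
im,K,T=grab("top"); cv2.imwrite("pics/t4.png",cv2.resize(im[150:260,60:190],None,fx=4,fy=4,interpolation=2))
S,K2,T2=grab("scene"); x,y=proj([.5066,.3726,.04],K2,T2).astype(int)
a=cv2.resize(im[150:260,60:160],None,fx=4,fy=4,interpolation=2); b=cv2.resize(S[max(0,y-70):y+40,max(0,x-50):x+50],None,fx=4,fy=4,interpolation=2)
h=min(a.shape[0],b.shape[0]); cv2.imwrite("pics/c4.png",np.hstack([a[:h],b[:h]]))
E
```

```text
[0.5075 0.373  0.1993] [-0.37 -0.24 -2.94]
```

View pics/c4.png

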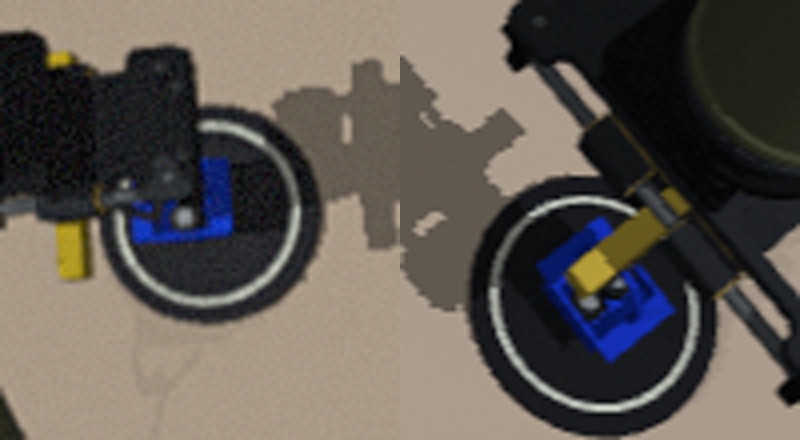

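Both views show the carrier upright over the ring's centre, still on the hook. I lower it to the plate, then drop the hook free of the handle.

Request:
carry_out(
  motion=[
    [[-0.001, 0, -0.008], 0],
    [[-0.001, 0, -0.016], 0],
    [[-0.001, 0, -0.021], 0],
    [[-0.001, 0, -0.024], 0],
    [[-0.001, 0, -0.027], 0],
    [[-0.001, 0, -0.03], 0],
    [[-0.001, 0, -0.034], 0],
    [[-0.001, 0, -0.04], 0],
    [[-0.001, 0, -0.046], 0],
    [[-0.001, 0, -0.049], 0],
    [[-0.001, 0, -0.049], 0],
    [[-0.001, 0, -0.049], 0],
    [[-0.001, 0, -0.049], 0],
  ],
)

```text
time: 16.25
position: [0.5063, 0.3728, 0.1499]
tool_rot: [2.118, 2.32, 0.001]
ft_force: [0.3, -0.6, -1.0]
grip_width: 0.155
```

```bash
python3 - <<'E'
from h import *
s=get_state(); p=s["position"]; print(p.round(4),s["ft_force"].round(2))
S,K2,T2=grab("scene"); x,y=proj([.5066,.3726,.04],K2,T2).astype(int)
cv2.imwrite("pics/c5.png",cv2.resize(S[y-60:y+40,x-60:x+60],None,fx=5,fy=5,interpolation=2)); print(get_state()["ft_force"].round(2))
E
```

```text
[0.5063 0.3728 0.1499] [ 0.29 -0.6  -1.02]
[ 0.53  0.54 -1.37]
```

View pics/c5.png

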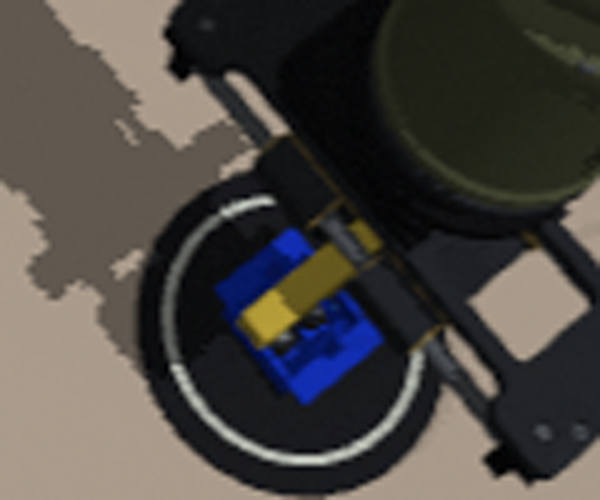

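The carrier is standing on the plate and the load is off (-1.2 N). I back the hook out along -x and rise.

Request:
carry_out(
  motion=[
    [[-0.006, -0.0005, 0], 0],
    [[-0.013, -0.001, 0], 0],
    [[-0.02, -0.002, 0], 0],
    [[-0.028, -0.0025, 0], 0],
    [[-0.036, -0.003, 0], 0],
    [[-0.044, -0.004, 0], 0],
    [[-0.05, -0.0045, 0], 0],
    [[-0.05, -0.0045, 0], 0],
    [[-0.05, -0.0045, 0.02], 0],
    [[-0.05, -0.0045, 0.05], 0],
    [[-0.05, -0.0045, 0.09], 0],
    [[-0.05, -0.0045, 0.13], 0],
    [[-0.05, -0.0045, 0.165], 0],
    [[-0.05, -0.0045, 0.165], 0],
    [[-0.05, -0.0045, 0.165], 0],
  ],
)

```text
time: 17.8
position: [0.4567, 0.3683, 0.3151]
tool_rot: [2.118, 2.32, 0.003]
ft_force: [-0.5, -0.1, -2.1]
grip_width: 0.154
```

```bash
python3 - <<'E'
from h import *
s=get_state(); p=s["position"]; print(p.round(4),s["ft_force"].round(2))
S,K2,T2=grab("scene"); x,y=proj([.5066,.3726,.04],K2,T2).astype(int)
cv2.imwrite("pics/c6.png",cv2.resize(S[y-60:y+40,x-60:x+60],None,fx=4,fy=4,interpolation=2))
E
```

```text
[0.4567 0.3683 0.3151] [-0.51 -0.08 -2.13]
```

View pics/c6.png

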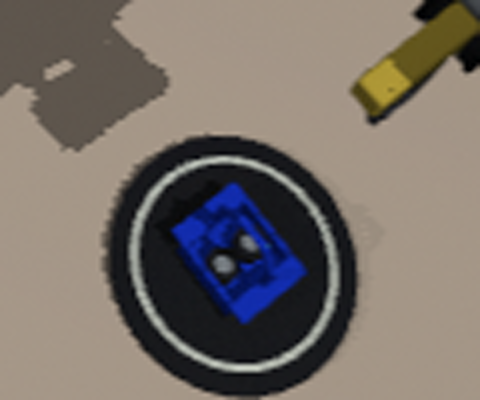

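The carrier stands upright in the middle of the ring and the hook is clear. I return the rod to the stand.

Request:
carry_out(
  motion=[
    [[0.002, -0.015, 0], 0],
    [[0.004, -0.045, 0], 0],
    [[0.006, -0.085, 0], 0],
    [[0.008, -0.128, 0], 0],
    [[0.01, -0.172, 0], 0],
    [[0.013, -0.216, 0], 0],
    [[0.016, -0.26, 0], 0],
    [[0.019, -0.304, 0], 0],
    [[0.022, -0.348, 0], 0],
    [[0.025, -0.392, 0], 0],
    [[0.028, -0.436, 0], 0],
    [[0.03, -0.48, 0], 0],
    [[0.032, -0.524, 0], 0],
    [[0.034, -0.568, 0], 0],
    [[0.036, -0.61, 0], 0],
    [[0.0364, -0.645, 0], 0],
    [[0.0364, -0.67, 0], 0],
    [[0.0364, -0.683, 0], 0],
    [[0.0364, -0.683, 0], 0],
    [[0.0364, -0.683, 0], 0],
  ],
)

```text
time: 19.85
position: [0.4914, -0.3146, 0.3135]
tool_rot: [-2.118, -2.317, 0.0]
ft_force: [0.6, 0.9, -1.8]
grip_width: 0.151
```

Request:
carry_out(
  motion=[
    [[0, 0, -0.03], 0],
    [[0, 0, -0.06], 0],
    [[0, 0, -0.09], 0],
    [[0, 0, -0.11], 0],
    [[0, 0, -0.125], 0],
    [[0, 0, -0.13], 0],
    [[0, 0, -0.13], 0],
    [[0, 0, -0.13], 0],
  ],
)

```text
time: 20.65
position: [0.4931, -0.315, 0.1856]
tool_rot: [2.116, 2.32, 0.001]
ft_force: [-0.0, 0.3, -0.7]
grip_width: 0.153
```

```bash
python3 - <<'E'
from h import *
from scipy.spatial.transform import Rotation as R
s=get_state(); print(s["position"].round(4),s["ft_force"].round(2),np.degrees(np.arctan2(*R.from_rotvec(s["tool_rot"]).as_matrix()[1::-1,0])))
E
```

```text
[ 0.4931 -0.315   0.1856] [-0.01  0.34 -0.72] 95.24864148327092
```

Request:
carry_out(
  motion=[
    [[0, 0, -0.015], 0],
    [[0, 0, -0.03], 0],
    [[0, 0, -0.042], 0],
    [[0, 0, -0.05], 0],
    [[0, 0, -0.055], 0],
    [[0, 0, -0.058], 0],
    [[0, 0, -0.06], 0],
    [[0, 0, -0.0605], 0],
    [[0, 0, -0.0605], 0],
    [[0, 0, -0.0605], 0],
  ],
)

```text
time: 21.65
position: [0.4926, -0.315, 0.1246]
tool_rot: [2.118, 2.32, 0.001]
ft_force: [-1.1, 1.2, 2.5]
grip_width: 0.158
```

Seated: there is now a small upward force at the original height. I release the rod and rise.

Request:
carry_out(
  motion=[
    [[0, 0, 0], 0],
    [[0, 0, 0], 0],
    [[0, 0, 0], 0],
    [[0, 0, 0], 0],
    [[0, 0, 0], 0],
    [[0, 0, 0], 0],
    [[0, 0, 0], 0],
    [[0, 0, 0], 0],
    [[0, 0, 0.01], 0],
    [[0, 0, 0.03], 0],
    [[0, 0, 0.06], 0],
    [[0, 0, 0.1], 0],
    [[0, 0, 0.14], 0],
    [[0, 0, 0.178], 0],
    [[0, 0, 0.178], 0],
    [[0, 0, 0.178], 0],
    [[0, 0, 0.178], 0],
  ],
  grip=-1,
)

```text
time: 23.35
position: [0.492, -0.3143, 0.3011]
tool_rot: [-2.117, -2.319, 0.0]
ft_force: [-1.7, 0.2, -0.3]
grip_width: 0.999
```

```bash
python3 - <<'E'
from h import *
s=get_state(); print(s["time"],s["position"].round(4),s["ft_force"].round(2),s["grip_width"])
im,K,T=grab("wrist")
m=cv2.inRange(cv2.cvtColor(im,cv2.COLOR_BGR2HSV),(22,120,60),(34,255,255))
for c in cv2.findContours(m,cv2.RETR_EXTERNAL,cv2.CHAIN_APPROX_NONE)[0]:
    if cv2.contourArea(c)<300: continue
    b=cv2.boxPoints(cv2.minAreaRect(c)); w=np.array([ray(p,K,T,.153)[:2] for p in b]); e=[w[1]-w[0],w[2]-w[1]]; l=max(e,key=lambda v:np.hypot(*v)); print(w.mean(0).round(4),np.hypot(*l).round(4),(np.degrees(np.arctan2(l[1],l[0]))%180).round(2))
S,K2,T2=grab("scene"); t,K3,T3=grab("top")
h=cv2.cvtColor(t,cv2.COLOR_BGR2HSV); m=cv2.inRange(h,(110,150,50),(128,255,255)); m[:165]=0;m[245:]=0;m[:,:75]=0;m[:,150:]=0
r=cv2.minAreaRect(max(cv2.findContours(m,0,1)[0],key=cv2.contourArea)); print("carrier",r,ray(r[0],K3,T3,.025))
a=cv2.resize(im,(400,300)); b=cv2.resize(S,(400,300)); c=cv2.resize(t,(400,300)); d=cv2.resize(S[90:190,150:280],(390,300))
cv2.imwrite("pics/f.png",np.vstack([np.hstack([a,b]),np.hstack([c,cv2.resize(d,(400,300))])]))
E
```

```text
23.35 [ 0.492  -0.3143  0.3011] [-1.68  0.2  -0.33] 0.9993670413082358
[ 0.4926 -0.3141] 0.1181 4.88
[ 0.3389 -0.2091] 0.0612 52.18
carrier ((109.5, 202.0), (20.0, 25.0), 90.0) [0.50708628 0.37231702 0.025     ]
```

View pics/f.png

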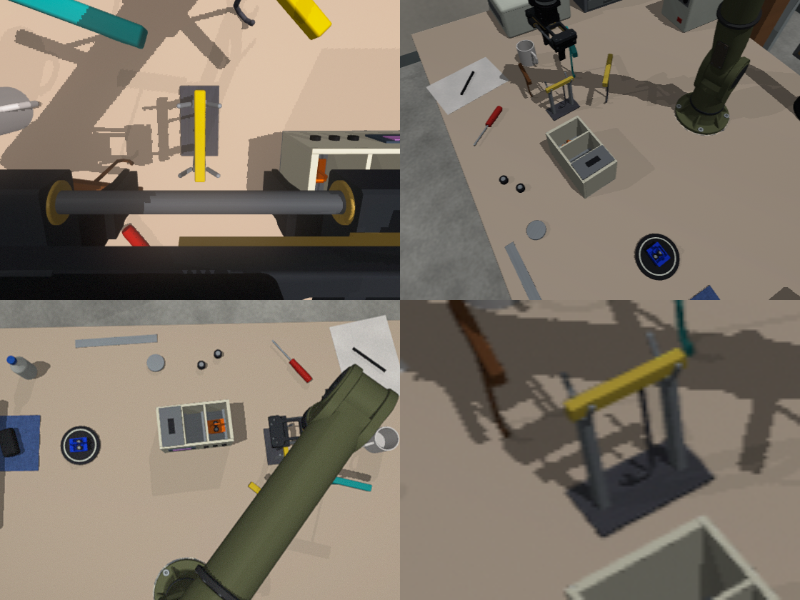

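The rod is back at (0.4926,-0.3141) and 4.9°, against (0.4929,-0.3149) and 5.3° before. The carrier is upright within a millimetre of the plate centre, the orange one is still in its well, and the gripper is clear. I'm handing in.

```bash
python3 -c "
from bench import ticket; print(ticket.close_job())"
```

```text
the job is handed in; nothing more can be done
None
```

The job is done and handed in at about 23.5 s. I took the yellow hook rod from its stand and lifted the blue carrier out of the middle well by its wire handle. I set it on the plate while it was still on the hook, backed the hook out, and hung the rod back in its stand.

- **Carrier:** it stands upright, measured within about 1 mm of the plate centre.
- **Rod:** it seats within about 1 mm of its first position and 0.4° of its first heading, with the hook still opening to +x.
- **Rest of the scene:** the orange carrier is still in its well. The gripper is open and about 0.15 m above the rod.
- **Forces:** the highest reading between moves was about 3 N.

None of the checks failed. The wrist force sensor was noisy, about ±1 N and once -1.7 N sideways in free air at the end.

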